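# Clamp the shutter padlock in the cam vise

### The arm

A 6-joint arm with a two-finger parallel gripper is mounted at the origin on the work surface. World frame = base frame: x ahead of the robot, y to its left, z up, the work surface at z = 0. Lengths are in mm, angles in rad, forces in N, time in s.
With the tool pointing down it reaches from about 300 to 775 mm from the base axis. Payload 14.6 kg.
Tool frame: the origin (TCP) lies midway between the tips of the shut fingers; the grasp point (between the pads) lies manip.grasp_offset behind it (manip.grasp_offset is the distance from the TCP to the grasp point, in mm); z points along the fingers, y is the direction in which the jaws open and shut (so a half turn about z gives the same grasp; the last joint's range is limited). The gripper opens to 94 mm and grips with 3 to 60 N. Pads are 16 mm wide; open, the fingers measure 119 mm over their backs; the gripper's body (75 mm by 177 mm) begins 78 mm behind the grasp point.
Start: joints at [1.238, 0.3, 1.521, -0, 1.321, -0.067], TCP at [144.472, 530.676, 205.446] pointing down, gripper open.
Joint ranges: [-3.03, 3.03], [-0.79, 2.21], [0.23, 2.52], [-1.04, 4.18], [0, 3.07], [-2.55, 2.55]. Speed limits (rad/s): [2.22, 2.22, 2.57, 3.14, 3.14, 3.14].

### API

Orientations are given as [roll, pitch, yaw] about the fixed x, y, z axes, in that order (R = Rz(yaw) Ry(pitch) Rx(roll)).
In Python, from cell import monitor, vision, order, manip gives the robot as it stands.
- The arm moves only by the shell command python3 -m jog 'ROWS' [FORCE]. ROWS is JSON, a list of rows, each a list of 7 numbers: the shift along the tool's x, y, z in cm, then the turn, a rotation vector about the tool's x, y, z in rad, then the opening in per cent of the stroke, from 0 (shut) to 100 (fully open). In form: [[tx, ty, tz, rx, ry, rz, jaw], ...]. A call has 1 to 8 rows; each row shifts and turns the commanded pose from where the row before left it, along the tool's axes as they then stand; what a row does not reach is not made up. A row lasts 1/10 s, in which the tool goes at most 50 mm and 8.59 degrees, less where a joint would pass 70% of its speed; a pose out of reach is approached as far as the arm can. A call is refused whole if a number of a shift passes 5 or a number of a turn 0.15, either way. A call with a gripper value outside its range is refused whole. The fingers move at their own pace and stop on an object; FORCE is the grip in N (left out, the last holds). Time passes only in rows, so rows that do not move let the fingers close. It gives the time, the measured TCP pose, the force and the opening at its end, in the units of the state.
- monitor.read_state(): the state, without advancing time (a new reading comes with each control period).
- vision.camera(name): name is "scene" or "side" or "wrist"; returns a dict with "color" (400x640x3 uint8, blue, green, red), "fx", "fy", "cx", "cy" (pixels), "cam_to_world" (4x4, takes a point from camera to world coordinates); the wrist camera has in their place "tool_from_camera" (4x4, takes a point from camera to tool coordinates, whose origin is the TCP and whose axes are the flange's). Camera axes: x right, y down, z forward; pixel columns grow to the right and rows downward; lengths in mm; the calibration is good to about 2 mm. A picture is of the moment at which its call begins: read the wrist's pose just before it. There is no depth.
- order.sign_off(): hands the job in, once; it reports no verdict.
The state is a dict: "clock": time; "joints": joint angles; "qd": joint speeds; "effort": joint torques, N m; "eef_pos": TCP position; "eef_rot": TCP orientation; "wrist_force": force on the tool from outside, world axes, zero at the start; "moment": the same for the moment, N m; "finger_gap": finger opening in mm.
Only numpy, scipy, OpenCV 4.12 (cv2) and the standard library are available. Lean on these libraries where they do the work, as an engineer would, in place of code of your own. Each camera call takes 0.05 s, during which the arm holds its last target.

### The job

The customer has lost the key of the shutter padlock (the rectangular block with a straight pin across its notch), so its pin is to be cut: lift it out of the long bin and stand it on the rubber mat and let go, since the bin leaves only its flat faces free to hold while the vise needs those faces for its jaws. Take it again by its two ends, stand it pin up on the vise bed between the jaws and let go, then swing the cam lever round until the jaws grip the padlock tight, and leave it clamped. Leave the two arch-shackle padlocks standing in the bin and do not disturb the bell, the spray bottle and the small padlock.

Things in the scene. Friction and masses are not known exactly. Their poses are not given: they have to be found in the camera images.
- lock_center (a point): Centre of the shutter padlock: a steel block standing upright, 26 mm thick along x (flat faces), 58 mm long along y (flat ends), 52 mm tall along z. Its top has a notch 28 mm wide, 20 mm deep, crossed along y by a straight 10 mm pin. This point is 26 mm above its underside. 0.32 to 0.6 kg. In the bin its x lies roughly along the bin's x, its ends about 9 mm from the long walls; its faces are free.
- brass_lock_center (a point): Centre of the body of a brass arch-shackle padlock that stands in the bin and stays there: body 20 x 50 x 36 mm (x, y, z), shackle up, 64 mm tall in all; this point is 18 mm above its underside.
- plate_lock_center (a point): Centre of the body of a laminated steel arch-shackle padlock that stands in the bin and stays there: body 26 x 46 x 34 mm, shackle up, 68 mm tall in all; this point is 17 mm above its underside.
- bin_floor (a point): Centre of the inner floor (4 mm above the bench) of the fixed grey bin: 250 mm long along its x, 84 mm wide along y (92 mm over the rim), 52 mm high, walls 4 mm. Three padlocks stand in a row along x at about -66, 0 and +66 mm, in any order. The bin is on one side of the mat, the vise on the other; either side.
- mat_center (a point): Centre of the top (3 mm above the bench) of the fixed black rubber mat, 150 mm along x, 170 mm along y.
- vise_seat (a point): Point on the vise's flat bed (30 mm above the bench) where the middle of the padlock's underside lies once clamped; axes of the vise. Jaws close along x: fixed jaw's face at x = +13 mm, sliding jaw's face at x = -25 mm with the lever at 0 (gap 38 mm). Jaws are 52 mm wide along y and rise 44 mm above the bed. The padlock goes in with its y along the vise's y; the jaw slides it home.
- jaw: The sliding jaw, a grey block with an aluminium plate; origin at the bottom of its clamping face; x points to the fixed jaw. It moves 10 mm towards the fixed jaw per radian of the lever.
- cam_pivot (a point): Upright axis of the cam lever, 75 mm behind the seat (vise x = -75 mm from vise_seat), 80 mm above the bench; axes of the vise.
- lever_knob (a point): Centre of the upright round black knob at the end of the lever: 20 mm thick, 42 mm tall (66 to 108 mm above the bench), 95 mm from cam_pivot; the lever bar under it is 12 mm thick at 64 mm above the bench.
- lever (a joint): Cam lever angle, rad, 0 to 1.5, starts at 0 to 0.3; grows counter-clockwise seen from above. At 0 it points to the vise's +y, 0.25 rad forward (to +x); growing, it swings back towards -x. It takes about 4 N at the knob until the jaws meet the padlock near 1.2 rad, then stiffens: 6 to 10 N at the knob clamps well. It stays where it is left.
- bell: Dome service bell, 84 mm across, 59 mm tall; origin under its centre. A bystander.
- spray: White spray bottle, 52 mm across, 157 mm tall; origin under its centre. A bystander.
- small_lock: Small brass padlock standing on the bench, 14 x 32 mm, 44 mm tall with its shackle; origin under its centre. A bystander.

How it is judged:
By the outcome, as a careful person would: the job done as asked, in the order asked, and still so for the second after the job is handed in, with the robot touching nothing.
It also fails if it takes over 72 s, if anything falls off the work surface, if the arm or the gripper's body presses on something with over 40 N, if the wrist force passes 120 N, or if a joint passes its speed limit or range.

## Working session

There is one attempt and no reset: what is moved stays moved. The work goes in short steps, Python scripts to look and compute and a shell command to move; the robot and the scene stay as the last step left them, time stands still between calls to the robot, and variables do not carry over. Pictures are saved under pics/ and viewed, and the job is handed in when it is done.

```bash
ls; mkdir -p pics
python3 - <<'E'
from cell import monitor, vision, order, manip
import cv2
print(monitor.read_state()); print(manip.grasp_offset)
for n in ("scene","side","wrist"):
    c=vision.camera(n); cv2.imwrite(f"pics/{n}0.png",c["color"])
    print(n,{k:v for k,v in c.items() if k!="color"})
E
```

```text
pics
{'clock': 0.0, 'joints': array([ 1.23835894e+00,  3.00468137e-01,  1.52156224e+00, -3.17474766e-06,
        1.32068277e+00, -6.65967332e-02]), 'qd': array([ 0.00115264, -0.00114356,  0.00057389,  0.00026634, -0.00128841,
        0.00041276]), 'effort': array([ 2.30516940e-03, -5.31812489e+01, -3.52731156e+01,  7.08895829e-02,
        2.45453732e-02, -1.42888407e-04]), 'eef_pos': array([144.41620347, 530.44166419, 204.89592004]), 'eef_rot': array([-3.14047444e+00, -7.14978783e-05,  2.87575275e+00]), 'wrist_force': array([-0.04380797,  0.13651334,  0.39039355]), 'moment': array([ 0.02512557,  0.02349501, -0.00338817]), 'finger_gap': 94.17868473482947}
18.8
scene {'fx': 470.4426405865159, 'fy': 470.4426405865159, 'cx': 317.60663649543756, 'cy': 198.53496585564216, 'cam_to_world': array([[ 1.51868241e-01,  5.67944603e-01, -8.08934463e-01,
         1.40508241e+03],
       [ 9.88341983e-01, -9.61841458e-02,  1.18020057e-01,
        -6.48277526e+01],
       [-1.07778157e-02, -8.17427390e-01, -5.75930813e-01,
         6.47061720e+02],
       [ 0.00000000e+00,  0.00000000e+00,  0.0000000
[... 272 characters left out ...]
.51868745e-01, -7.46269343e-01,
         8.12192009e+02],
       [-3.69079235e-03, -7.53459928e-01, -6.57483471e-01,
         7.70896589e+02],
       [ 0.00000000e+00,  0.00000000e+00,  0.00000000e+00,
         1.00000000e+00]])}
wrist {'fx': 309.30769295630046, 'fy': 309.30769295630046, 'cx': 321.1680817000441, 'cy': 193.0415704737477, 'tool_from_camera': array([[-1.68187145e-04, -9.70281441e-01, -2.41979127e-01,
         6.91801126e+01],
       [ 9.99999690e-01, -3.49303061e-04,  7.05578148e-04,
        -7.27342089e-01],
       [-7.69133431e-04, -2.41978933e-01,  9.70281199e-01,
        -1.79020155e+02],
       [ 0.00000000e+00,  0.00000000e+00,  0.00000000e+00,
         1.00000000e+00]])}
```

View pics/scene0.png

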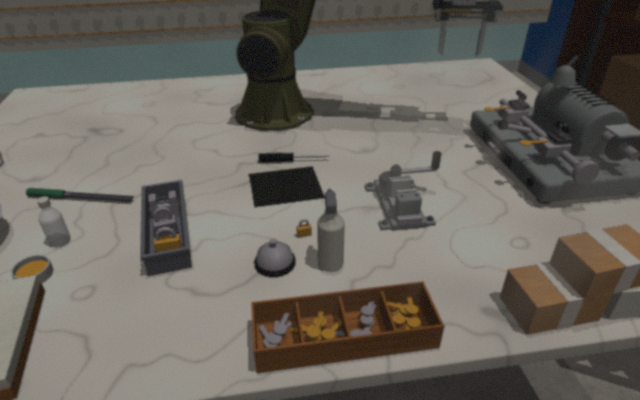

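View pics/side0.png

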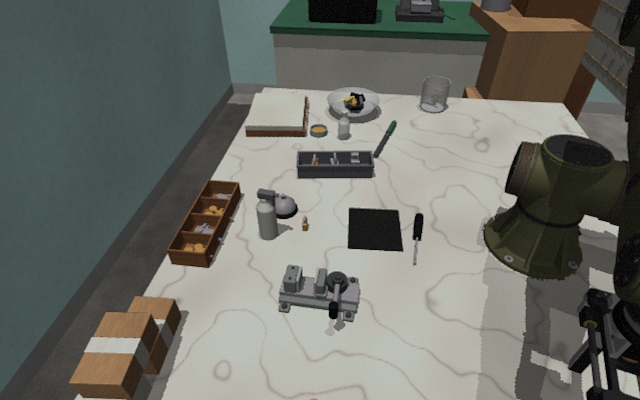

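View pics/wrist0.png

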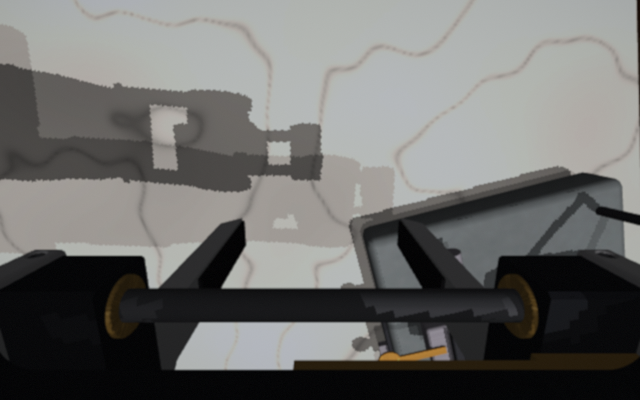

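```bash
cat > h.py <<'E'
from cell import monitor, vision, manip
import numpy as np, cv2
from scipy.spatial.transform import Rotation as R
def cam(n):
    s=monitor.read_state(); c=vision.camera(n)
    if n=="wrist":
        T=np.eye(4);T[:3,:3]=R.from_euler("xyz",s["eef_rot"]).as_matrix();T[:3,3]=s["eef_pos"]
        c["cam_to_world"]=T@c["tool_from_camera"]
    return c
def ray(c,u,v):
    M=c["cam_to_world"];d=M[:3,:3]@np.array([(u-c["cx"])/c["fx"],(v-c["cy"])/c["fy"],1]);return M[:3,3],d/np.linalg.norm(d)
def onz(c,u,v,z):
    o,d=ray(c,u,v);return o+d*(z-o[2])/d[2]
def tri(c1,p1,c2,p2):
    o1,d1=ray(c1,*p1);o2,d2=ray(c2,*p2)
    a=np.linalg.lstsq(np.stack([d1,-d2],1),o2-o1,rcond=None)[0]
    A=o1+a[0]*d1;B=o2+a[1]*d2;return (A+B)/2,np.linalg.norm(A-B)
def proj(c,P):
    M=np.linalg.inv(c["cam_to_world"]);q=M[:3,:3]@np.asarray(P,float)+M[:3,3];return np.array([c["fx"]*q[0]/q[2]+c["cx"],c["fy"]*q[1]/q[2]+c["cy"]])
def crop(c,x0,y0,w,h,k,name):
    im=cv2.resize(c["color"][y0:y0+h,x0:x0+w],None,fx=k,fy=k,interpolation=cv2.INTER_CUBIC)
    for u in range((x0+9)//10*10,x0+w,10):
        if u%20==0: cv2.line(im,(int((u-x0+.5)*k),0),(int((u-x0+.5)*k),6),(0,0,255),1);cv2.putText(im,str(u),(int((u-x0)*k)-8,16),0,.35,(0,0,255))
    for v in range((y0+9)//10*10,y0+h,10):
        cv2.line(im,(0,int((v-y0+.5)*k)),(6,int((v-y0+.5)*k)),(0,0,255),1);cv2.putText(im,str(v),(8,int((v-y0+.5)*k)+4),0,.35,(0,0,255))
    cv2.imwrite("pics/"+name+".png",im)
E
python3 - <<'E'
from h import *
c=cam("scene");crop(c,125,170,80,110,5,"s_bin");crop(c,350,140,110,100,6,"s_vise")
crop(c,240,150,100,70,7,"s_mat")
c=cam("side");crop(c,285,140,100,45,8,"d_bin");crop(c,265,250,110,100,6,"d_vise")
E
cd pics; python3 -c "
import cv2,numpy as np
a=cv2.imread('s_bin.png');b=cv2.imread('d_bin.png')
cv2.imwrite('m.png',a);"
```

```text
(no output)
```

View pics/s_bin.png

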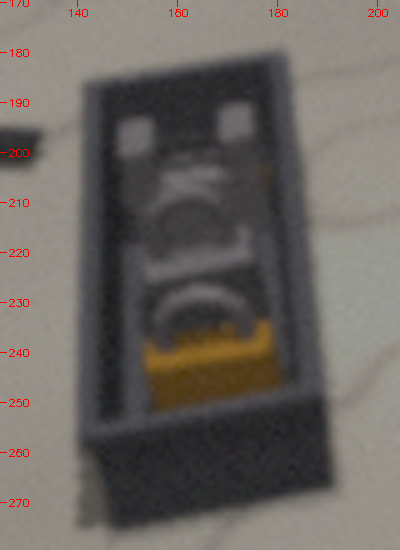

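View pics/d_bin.png

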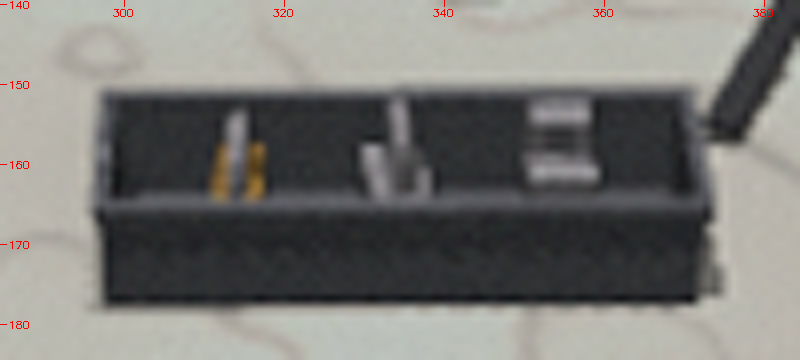

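View pics/s_vise.png

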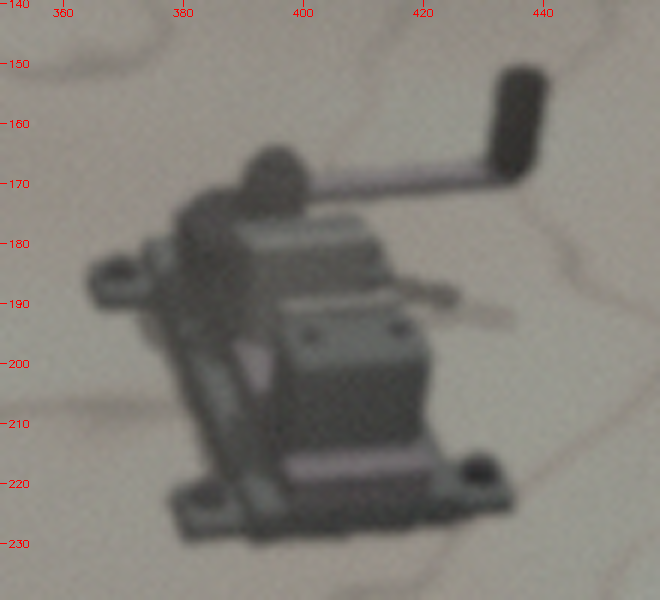

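View pics/d_vise.png

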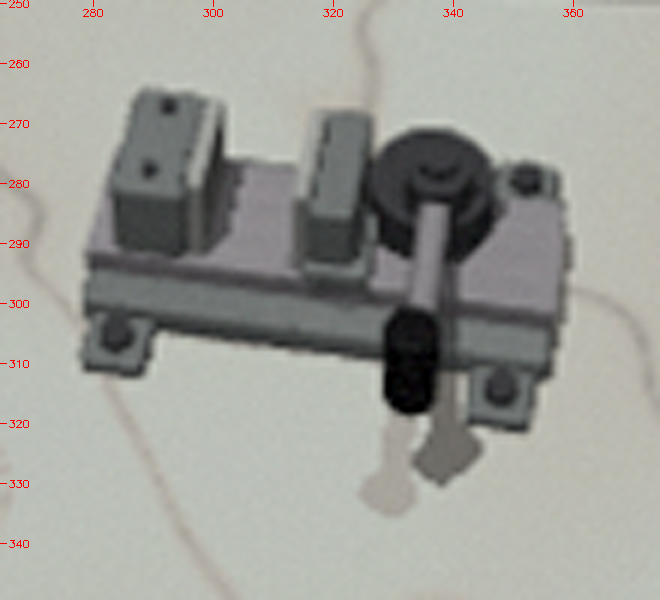

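View pics/s_mat.png

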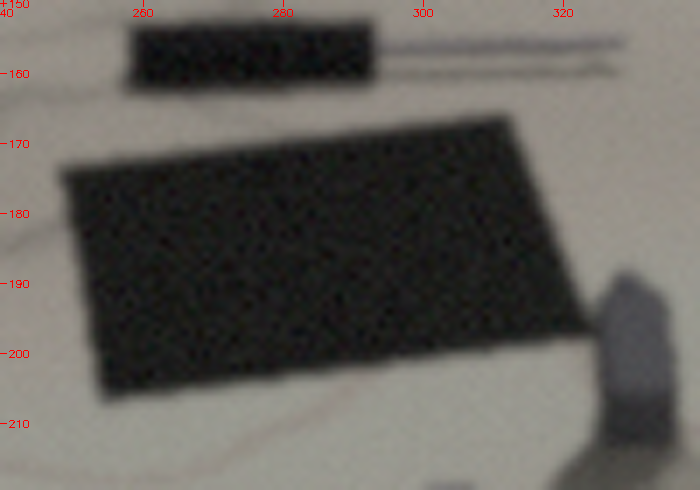

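Run:
```python
from h import *
np.set_printoptions(precision=1,suppress=True)
s=cam("scene");d=cam("side")
def show(n,c,pts,z):
    P=np.array([onz(c,u,v,z)[:2] for u,v in pts]);print(n,P.tolist() if 0 else P.round(1).tolist(),"mean",P.mean(0));return P
# bin rim outer corners (z=52)
B=show("bin s",s,[(142,186),(181,180),(188,247.5),(141,256)],52)
Bd=show("bin d",d,[(297,151),(371,151),(373,165.5),(296.5,165.5)],52)
for P in(B,Bd): print([np.linalg.norm(P[i]-P[(i+1)%4]).round(1) for i in range(4)])
e=(B[3]-B[0]+B[2]-B[1]);print("bin yaw s",np.arctan2(e[1],e[0]))
e=(Bd[0]-Bd[1]+Bd[3]-Bd[2]);print("bin yaw d",np.arctan2(e[1],e[0]))
# mat
M=show("mat s",s,[(248.5,174),(312.5,166.5),(325,197),(254.5,207)],3)
print([np.linalg.norm(M[i]-M[(i+1)%4]).round(1) for i in range(4)])
# lock pillar tops z=56
L=show("lock s",s,[(151.5,197),(171.5,193.5)],56)
Ld=show("lock d",d,[(354,153),(354,161)],56)
for P in (L,Ld): print(np.linalg.norm(P[0]-P[1]))
# knob: side top/bottom , scene top/bottom
print("knob",tri(s,(437,153),d,(332.5,304)),tri(s,(435,167),d,(332.5,314)))
print("pivot top",onz(s,396,166,90),onz(d,337.5,278,80))
```

```text
bin s [[452.4, -333.5], [441.5, -246.7], [689.2, -213.4], [699.4, -299.4]] mean [ 570.6 -273.2]
bin d [[702.4, -298.3], [450.7, -331.0], [441.2, -244.4], [688.6, -212.2]] mean [ 570.7 -271.5]
[np.float64(87.5), np.float64(249.9), np.float64(86.6), np.float64(249.4)]
[np.float64(253.9), np.float64(87.1), np.float64(249.4), np.float64(87.2)]
bin yaw s 0.13531932535459235
bin yaw d 0.12954662377253187
mat s [[362.3, -91.7], [353.5, 76.1], [497.1, 85.5], [509.7, -82.6]] mean [430.7  -3.2]
[np.float64(168.0), np.float64(143.9), np.float64(168.6), np.float64(147.7)]
lock s [[507.9, -304.2], [501.3, -261.8]] mean [ 504.6 -283. ]
lock d [[507.4, -304.7], [504.2, -256.5]] mean [ 505.8 -280.6]
42.92111983419063
48.2915220271458
knob (array([510.8, 344.7, 106. ]), np.float64(0.4518359826325492)) (array([510.7, 344.4,  68.9]), np.float64(2.1267171722301343))
pivot top [525.5 244.5  90. ] [508.5 255.2  80. ]
```

```bash
cat >> h.py <<'E'
def wrap(a): return (a+np.pi)%(2*np.pi)-np.pi
def plan(target,yaw,n,jaw,start=None,per=8):
    """rows to straight-down pose at target, world yaw; prints"""
    s=monitor.read_state()
    p=np.array(s["eef_pos"]) if start is None else np.array(start[:3],float)
    y=s["eef_rot"][2] if start is None else start[3]
    # tilt correction in 1st row neglected
    dy=wrap(yaw-y)/n; out=[]
    for i in range(n):
        d=(np.array(target)-p)/(n-i)
        t=np.array([np.cos(y)*d[0]+np.sin(y)*d[1], np.sin(y)*d[0]-np.cos(y)*d[1], -d[2]])/10
        t=t.round(2); r=round(-dy,4)
        out.append([*t.tolist(),0,0,r,jaw])
        t=t*10;p=p+np.array([np.cos(y)*t[0]+np.sin(y)*t[1], np.sin(y)*t[0]-np.cos(y)*t[1], -t[2]]); y+=dy
    for i in range(0,n,per): print(str(out[i:i+per]).replace(" ",""))
    print("end",p.round(1),round(wrap(y),3))
E
python3 - <<'E'
from h import *
plan((505,-281,205),1.703,20,50)
E
```

```text
[[-2.81,-3.44,0.0,0,0,np.float64(0.0586),50],[-3.0,-3.27,0.0,0,0,np.float64(0.0586),50],[-3.19,-3.09,0.0,0,0,np.float64(0.0586),50],[-3.36,-2.9,0.0,0,0,np.float64(0.0586),50],[-3.53,-2.7,0.0,0,0,np.float64(0.0586),50],[-3.68,-2.48,0.0,0,0,np.float64(0.0586),50],[-3.82,-2.26,0.0,0,0,np.float64(0.0586),50],[-3.95,-2.04,0.0,0,0,np.float64(0.0586),50]]
[[-4.06,-1.8,0.0,0,0,np.float64(0.0586),50],[-4.16,-1.56,0.0,0,0,np.float64(0.0586),50],[-4.24,-1.32,0.0,0,0,np.float64(0.0586),50],[-4.31,-1.06,0.0,0,0,np.float64(0.0586),50],[-4.37,-0.81,0.0,0,0,np.float64(0.0586),50],[-4.41,-0.55,0.0,0,0,np.float64(0.0586),50],[-4.43,-0.29,0.01,0,0,np.float64(0.0586),50],[-4.44,-0.04,0.0,0,0,np.float64(0.0586),50]]
[[-4.43,0.23,0.01,0,0,np.float64(0.0586),50],[-4.41,0.48,0.0,0,0,np.float64(0.0586),50],[-4.38,0.74,0.01,0,0,np.float64(0.0586),50],[-4.33,1.0,0.0,0,0,np.float64(0.0586),50]]
end [ 505.  -281.1  205. ] 1.703
```

```bash
python3 -m jog '[[-2.8,-3.4,0,0,0,0.058,50],[-3.0,-3.3,0,0,0,0.058,50],[-3.2,-3.1,0,0,0,0.058,50],[-3.4,-2.9,0,0,0,0.058,50],[-3.5,-2.7,0,0,0,0.058,50],[-3.7,-2.5,0,0,0,0.058,50],[-3.8,-2.3,0,0,0,0.058,50],[-4.0,-2.0,0,0,0,0.058,50]]'; python3 -m jog '[[-4.1,-1.8,0,0,0,0.059,50],[-4.2,-1.6,0,0,0,0.059,50],[-4.2,-1.3,0,0,0,0.059,50],[-4.3,-1.1,0,0,0,0.059,50],[-4.4,-0.8,0,0,0,0.059,50],[-4.4,-0.6,0,0,0,0.059,50],[-4.4,-0.3,0,0,0,0.059,50],[-4.4,0,0,0,0,0.059,50]]'; python3 -m jog '[[-4.4,0.2,0,0,0,0.059,50],[-4.4,0.5,0,0,0,0.059,50],[-4.4,0.7,0,0,0,0.059,50],[-4.3,1.0,0,0,0,0.059,50],[0,0,0,0,0,0,50],[0,0,0,0,0,0,50]]'
python3 - <<'E'
from h import *
c=cam("wrist");cv2.imwrite("pics/w1.png",c["color"])
plan((505,-281,205),1.703,4,50)
for P in [(505,-281,56),(505,-281,4)]: print(proj(c,P))
E
```

```text
clock: 1.15
eef_pos: [290.1, 204.2, 205.7]
eef_rot: [3.141, 0.0, 2.41]
wrist_force: [1.9, 0.4, -0.6]
finger_gap: 47.2
clock: 1.95
eef_pos: [435.3, -120.5, 205.6]
eef_rot: [3.141, 0.0, 1.937]
wrist_force: [0.7, 1.2, 0.9]
finger_gap: 47.0
clock: 2.55
eef_pos: [506.3, -280.7, 204.7]
eef_rot: [-3.141, -0.001, 1.703]
wrist_force: [-0.4, -0.3, 0.2]
finger_gap: 47.0
[[-0.02,-0.04,0.0,0,0,np.float64(0.0003),50],[-0.02,-0.03,0.0,0,0,np.float64(0.0003),50],[-0.02,-0.04,0.01,0,0,np.float64(0.0003),50],[-0.03,-0.03,0.0,0,0,np.float64(0.0003),50]]
end [ 505. -281.  205.] 1.703
[319.60979293 182.06961229]
[319.82494329 173.48075845]
```

View pics/w1.png

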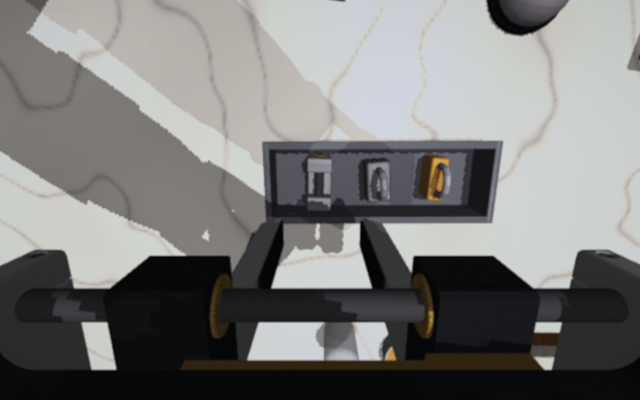

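Run:
```python
from h import *
c=cam("wrist");crop(c,258,135,130,90,6,"w1c")
```

```text
(no output)
```

View pics/w1c.png

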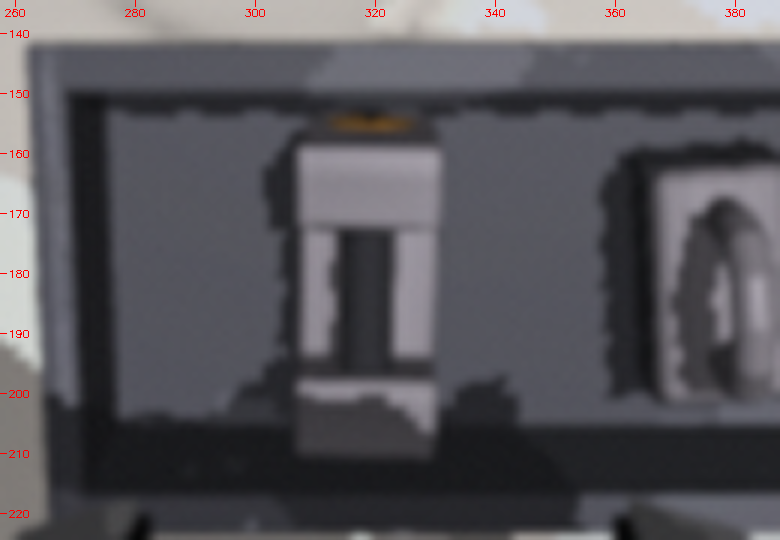

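Run:
```python
from h import *
c=cam("wrist")
P=np.array([onz(c,u,v,56)[:2] for u,v in [(307,159),(331.2,159),(330,211),(306.3,211)]])
print(P.round(1),P.mean(0)); print([np.linalg.norm(P[i]-P[i-1]).round(1) for i in range(4)])
e=P[0]-P[3]+P[1]-P[2];print("lock yaw",np.arctan2(-e[0],e[1]))
Q=np.array([onz(c,u,v,38)[:2] for u,v in [(367,163),(367,201)]]);print(Q)
plan((P.mean(0)[0],P.mean(0)[1],60),1.703,6,50)
```

```text
[[ 488.6 -257.1]
 [ 514.2 -253.6]
 [ 521.  -311.1]
 [ 494.9 -314.7]] [ 504.67431635 -284.12608063]
[np.float64(57.9), np.float64(25.8), np.float64(57.9), np.float64(26.3)]
lock yaw 0.11401963426936304
[[ 555.71168553 -255.04524463]
 [ 563.2115229  -298.86185313]]
[[-0.07,-0.04,2.43,0,0,np.float64(0.0003),50],[-0.07,-0.04,2.43,0,0,np.float64(0.0003),50],[-0.07,-0.04,2.43,0,0,np.float64(0.0003),50],[-0.08,-0.04,2.43,0,0,np.float64(0.0003),50],[-0.07,-0.04,2.43,0,0,np.float64(0.0003),50],[-0.08,-0.03,2.43,0,0,np.float64(0.0003),50]]
end [ 504.7 -284.2   60. ] 1.703
```

```bash
python3 -m jog '[[-0.25,-0.18,4,0,0,0.018,50],[0,0,4,0,0,0,50],[0,0,4,0,0,0,50],[0,0,3,0,0,0,50],[0,0,2,0,0,0,50],[0,0,1.5,0,0,0,50],[0,0,1,0,0,0,50],[0,0,0,0,0,0,50]]' 35; python3 -m jog '[[0,0,0,0,0,0,0],[0,0,0,0,0,0,0],[0,0,0,0,0,0,0],[0,0,0,0,0,0,0],[0,0,0,0,0,0,0]]' 35
```

```text
clock: 3.5
eef_pos: [504.9, -282.6, 10.0]
eef_rot: [-3.141, -0.001, 1.686]
wrist_force: [-0.6, 0.8, 0.2]
finger_gap: 47.1
clock: 4.0
eef_pos: [505.2, -283.3, 11.2]
eef_rot: [3.141, 0.001, 1.686]
wrist_force: [-3.0, 0.6, 6.5]
finger_gap: 25.8
```

```bash
python3 -m jog '[[0,0,-1,0,0,0,0],[0,0,-2,0,0,0,0],[0,0,-3,0,0,0,0],[0,0,-4,0,0,0,0],[0,0,-4,0,0,0,0],[0,0,0,0,0,0,0],[0,0,0,0,0,0,0]]'
python3 - <<'E'
from h import *
s=cam("scene");d=cam("side")
print("spray",onz(s,330,264,0),onz(d,268,237,0)); print("bell",onz(s,275,266,0),onz(d,286,213,0)); print("small",onz(s,304,234,0),onz(d,305,229,0))
st=monitor.read_state(); print(st["eef_pos"],st["finger_gap"],st["wrist_force"])
plan((430,-3,130),np.pi/2+0.02,8,0)
crop(cam("wrist"),240,130,170,120,4,"w2")
E
```

```text
clock: 4.7
eef_pos: [505.0, -283.0, 150.8]
eef_rot: [3.141, 0.0, 1.686]
wrist_force: [0.3, 0.7, -4.7]
finger_gap: 25.6
spray [724.31951186  57.71918531   0.        ] [720.91371274  71.1790359    0.        ]
bell [712.15743008 -51.07169993   0.        ] [690.90235617 -35.37364806   0.        ]
small [622.69757036  18.62185904   0.        ] [6.22949465e+02 2.55775639e+01 1.13686838e-13]
[ 504.40653399 -282.62165883  148.88912171] 25.77668338272773 [-0.74709799 -0.28153304 -3.21387101]
[[3.58,-0.52,0.24,0,0,np.float64(0.0119),0],[3.57,-0.57,0.24,0,0,np.float64(0.0119),0],[3.57,-0.61,0.23,0,0,np.float64(0.0119),0],[3.56,-0.65,0.24,0,0,np.float64(0.0119),0],[3.55,-0.69,0.23,0,0,np.float64(0.0119),0],[3.54,-0.73,0.24,0,0,np.float64(0.0119),0],[3.53,-0.78,0.23,0,0,np.float64(0.0119),0],[3.52,-0.82,0.24,0,0,np.float64(0.0119),0]]
end [430.  -3. 130.] 1.591
```

View pics/w2.png

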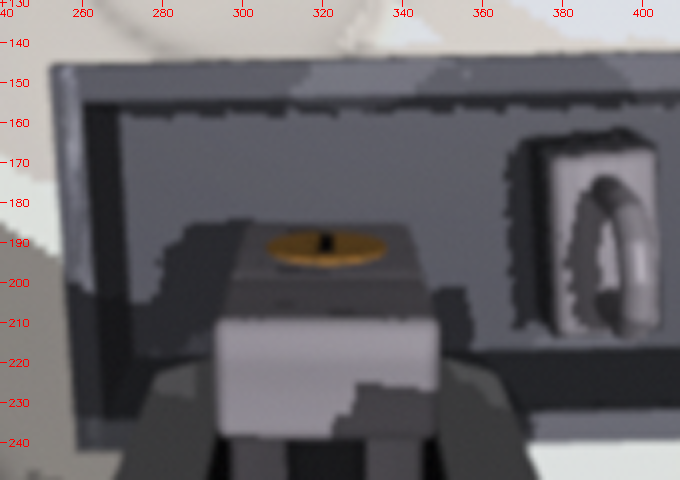

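```bash
python3 -m jog '[[2.5,-0.4,0.2,0,0,0.012,0],[3.6,-0.5,0.2,0,0,0.012,0],[3.9,-0.6,0.2,0,0,0.012,0],[3.9,-0.7,0.2,0,0,0.012,0],[3.9,-0.7,0.2,0,0,0.012,0],[3.9,-0.8,0.3,0,0,0.012,0],[3.8,-0.8,0.3,0,0,0.012,0],[2.9,-0.8,0.3,0,0,0.012,0]]'; python3 -m jog '[[0,0,2,0,0,0,0],[0,0,3,0,0,0,0],[0,0,3,0,0,0,0],[0,0,2,0,0,0,0],[0,0,1,0,0,0,0],[0,0,0,0,0,0,0],[0,0,0,0,0,0,0]]'
python3 - <<'E'
from h import *
c=cam("scene");crop(c,240,130,100,80,7,"s3")
E
```

```text
clock: 5.65
eef_pos: [430.5, -1.7, 130.4]
eef_rot: [-3.14, -0.0, 1.59]
wrist_force: [1.0, -1.2, -2.6]
finger_gap: 25.8
clock: 6.35
eef_pos: [432.0, -3.5, 21.9]
eef_rot: [3.141, 0.0, 1.59]
wrist_force: [-0.5, 0.1, -3.8]
finger_gap: 25.6
```

View pics/s3.png

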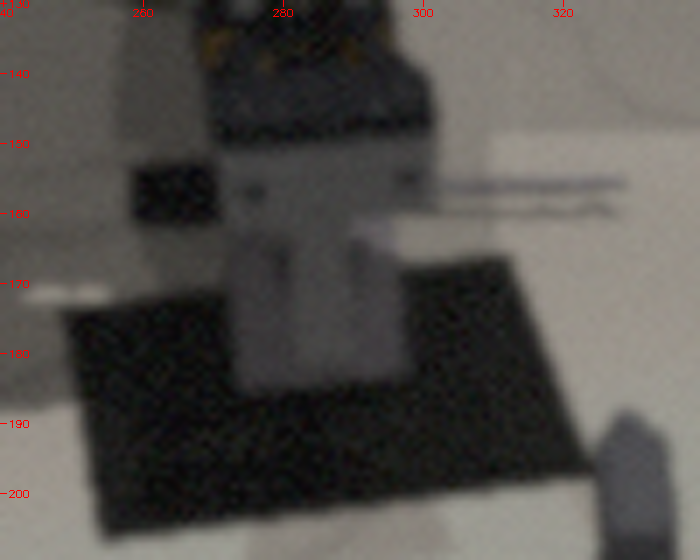

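```bash
python3 -m jog '[[0,0,0.4,0,0,0,0],[0,0,0.4,0,0,0,0],[0,0,0.2,0,0,0,0],[0,0,0,0,0,0,0]]'
```

```text
clock: 6.8
eef_pos: [431.6, -3.5, 11.2]
eef_rot: [-3.141, -0.0, 1.59]
wrist_force: [0.5, 0.4, -4.4]
finger_gap: 25.8
```

```bash
python3 -m jog '[[0,0,0.1,0,0,0,0],[0,0,0.05,0,0,0,0],[0,0,0,0,0,0,0]]';python3 -m jog '[[0,0,0.05,0,0,0,0],[0,0,0.05,0,0,0,0],[0,0,0,0,0,0,0]]'
```

```text
clock: 7.1
eef_pos: [431.8, -3.5, 10.2]
eef_rot: [3.141, 0.0, 1.59]
wrist_force: [-2.5, 0.0, 3.4]
finger_gap: 25.7
clock: 7.4
eef_pos: [431.9, -3.5, 10.2]
eef_rot: [3.141, 0.0, 1.59]
wrist_force: [-11.2, 0.9, 25.4]
finger_gap: 25.7
```

```bash
python3 -m jog '[[0,0,-0.08,0,0,0,0],[0,0,0,0,0,0,0],[0,0,0,0,0,0,45],[0,0,0,0,0,0,45],[0,0,0,0,0,0,45]]'; python3 -m jog '[[0,0,-2,0,0,0,45],[0,0,-4,0,0,0,45],[0,0,-5,0,0,0,45],[0,0,-5,0,0,0,85],[-1,0,-3,0,0,0,85],[0,0,0,0,0,0,85],[0,0,0,0,0,0,85]]'
python3 - <<'E'
from h import *
c=cam("wrist");cv2.imwrite("pics/w4.png",c["color"]);print(proj(c,(431.8,-3.5,55)))
E
```

```text
clock: 7.9
eef_pos: [431.9, -3.5, 9.7]
eef_rot: [3.141, 0.0, 1.59]
wrist_force: [-0.6, -0.0, 0.6]
finger_gap: 41.8
clock: 8.6
eef_pos: [431.9, -13.6, 199.6]
eef_rot: [3.141, 0.0, 1.589]
wrist_force: [0.8, -0.6, -0.4]
finger_gap: 70.5
[320.57759411 173.388932  ]
```

View pics/w4.png

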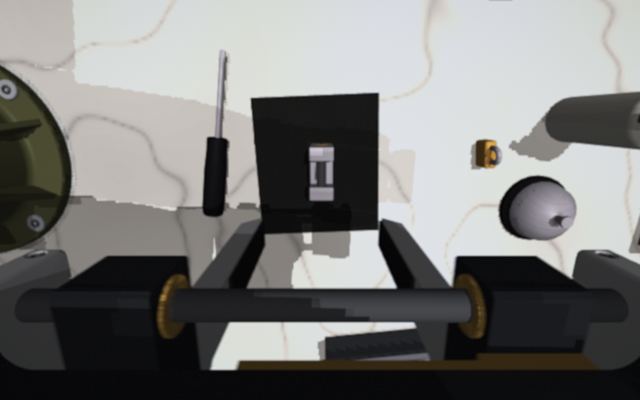

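Run:
```python
from h import *
plan((560,240,250),3.08,12,85,per=6)
```

```text
[[2.09,1.11,-0.43,0,0,np.float64(-0.1242),85],[1.94,1.36,-0.43,0,0,np.float64(-0.1242),85],[1.75,1.59,-0.43,0,0,np.float64(-0.1242),85],[1.54,1.8,-0.43,0,0,np.float64(-0.1242),85],[1.31,1.97,-0.43,0,0,np.float64(-0.1242),85],[1.06,2.12,-0.42,0,0,np.float64(-0.1242),85]]
[[0.78,2.23,-0.43,0,0,np.float64(-0.1242),85],[0.5,2.31,-0.42,0,0,np.float64(-0.1242),85],[0.21,2.36,-0.43,0,0,np.float64(-0.1242),85],[-0.08,2.37,-0.42,0,0,np.float64(-0.1242),85],[-0.37,2.34,-0.43,0,0,np.float64(-0.1242),85],[-0.66,2.27,-0.42,0,0,np.float64(-0.1242),85]]
end [560. 240. 250.] 3.08
```

```bash
python3 -m jog '[[2.1,1.1,-0.5,0,0,-0.124,85],[1.9,1.4,-0.5,0,0,-0.124,85],[1.8,1.6,-0.4,0,0,-0.124,85],[1.5,1.8,-0.4,0,0,-0.124,85],[1.3,2.0,-0.4,0,0,-0.124,85],[1.1,2.1,-0.4,0,0,-0.124,85]]'; python3 -m jog '[[0.8,2.2,-0.4,0,0,-0.124,85],[0.5,2.3,-0.4,0,0,-0.124,85],[0.2,2.4,-0.4,0,0,-0.124,85],[-0.1,2.4,-0.4,0,0,-0.124,85],[-0.4,2.3,-0.4,0,0,-0.124,85],[-0.7,2.3,-0.4,0,0,-0.124,85],[0,0,0,0,0,0,85],[0,0,0,0,0,0,85]]'
python3 - <<'E'
from h import *
c=cam("wrist");cv2.imwrite("pics/w5.png",c["color"]);crop(c,190,0,260,200,3,"w5c")
np.save("w5.npy",c["cam_to_world"])
E
```

```text
clock: 9.25
eef_pos: [496.5, 114.4, 224.0]
eef_rot: [-3.139, -0.002, 2.339]
wrist_force: [-0.6, 0.1, 0.3]
finger_gap: 79.9
clock: 10.05
eef_pos: [561.3, 240.0, 247.8]
eef_rot: [-3.14, -0.003, 3.076]
wrist_force: [0.3, -0.5, -0.0]
finger_gap: 79.8
```

View pics/w5.png

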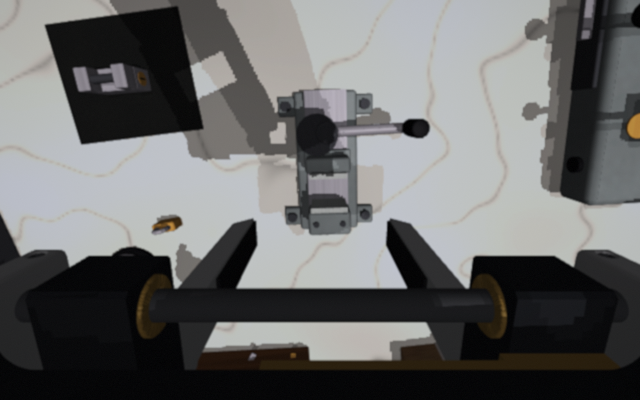

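Run:
```python
from h import *
c=cam("wrist");np.save("w5.npy",c["cam_to_world"]);crop(c,265,80,180,160,5 if 0 else 4,"w5c");crop(c,270,80,110,85,7,"w5a");crop(c,270,145,110,95,6,"w5b")
```

```text
(no output)
```

View pics/w5b.png

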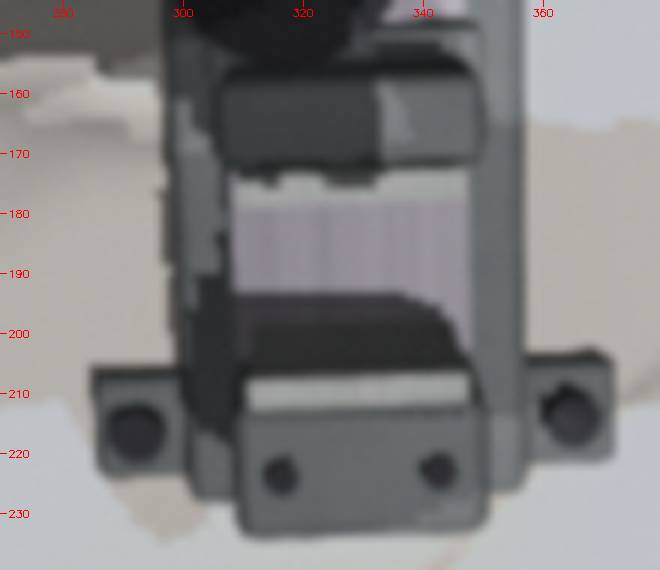

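View pics/w5c.png

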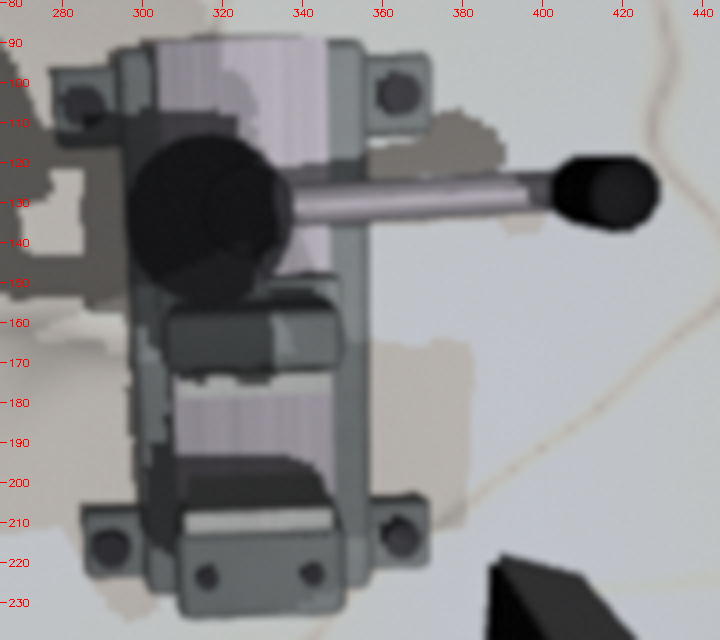

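Run:
```python
from h import *
np.set_printoptions(precision=1,suppress=True)
c=cam("wrist");c["cam_to_world"]=np.load("w5.npy")
def q(n,pts,z):
    P=np.array([onz(c,u,v,z)[:2] for u,v in pts]);print(n,z,P.round(1).tolist(),np.linalg.norm(P[0]-P[1]).round(1), "yaw",np.arctan2(-(P[1]-P[0])[0],(P[1]-P[0])[1]).round(3))
for z in (74,70):
  q("fixface",[(310.5,207.5),(347.5,206)],z)
  q("fixback",[(310.5,233),(350,231)],z)
  q("fixwide",[(309.5,225),(351,223)],z)
  q("slideface",[(308,178.5),(347.5,177)],z)
  q("slidewide",[(306,166),(350.5,165)],z)
q("base L",[(305,227),(297,95)],30); q("base R",[(356,225),(354,91)],30)
q("bolts",[(292,216.5),(364.5,213.5)],12);q("bolts",[(285.5,105),(364,102)],12)
print("knobtop",onz(c,420,127.5,108)); print("pivot cap",onz(c,328,133,95),onz(c,317,133,80))
s=cam("scene");d=cam("side")
print("knob tri w-s",tri(c,(420,127.5),s,(437.5,152)),tri(c,(420,127.5),d,(332.5,302.5)))
```

```text
fixface 74 [[596.5, 223.7], [597.5, 267.8]] 44.1 yaw -0.024
fixback 74 [[628.7, 221.3], [629.3, 269.4]] 48.0 yaw -0.012
fixwide 74 [[618.3, 220.9], [619.1, 271.0]] 50.1 yaw -0.015
slideface 74 [[561.2, 223.4], [562.5, 269.4]] 46.0 yaw -0.027
slidewide 74 [[546.4, 222.3], [548.6, 273.5]] 51.3 yaw -0.043
fixface 70 [[597.6, 223.5], [598.7, 268.1]] 44.6 yaw -0.024
fixback 70 [[630.2, 221.1], [630.8, 269.7]] 48.6 yaw -0.012
fixwide 70 [[619.8, 220.6], [620.5, 271.3]] 50.7 yaw -0.015
slideface 70 [[562.0, 223.2], [563.2, 269.7]] 46.5 yaw -0.027
slidewide 70 [[547.0, 222.0], [549.3, 273.8]] 51.8 yaw -0.043
base L 30 [[636.5, 211.8], [464.8, 215.4]] 171.7 yaw 1.549
base R 30 [[638.2, 281.1], [464.8, 285.4]] 173.5 yaw 1.546
bolts 12 [[626.2, 193.3], [628.5, 295.4]] 102.2 yaw -0.023
bolts 12 [[474.9, 198.3], [477.9, 299.6]] 101.4 yaw -0.029
knobtop [509.7 342.3 108. ]
pivot cap [509.7 249.4  95. ] [509.7 237.6  80. ]
knob tri w-s (array([510.2, 344.2, 107.7]), np.float64(3.536396185803696)) (array([510.3, 342.3, 108. ]), np.float64(1.2127327439933888))
```

Run:
```python
from h import *
c=cam("wrist");
T=np.eye(4);T[:3,:3]=R.from_euler("xyz",(3.141,0,1.589)).as_matrix();T[:3,3]=(431.9,-13.6,199.6)
c["cam_to_world"]=T@c["tool_from_camera"]; c["color"]=cv2.imread("pics/w4.png")
crop(c,290,130,60,85,7,"w4c")
```

```text
(no output)
```

View pics/w4c.png

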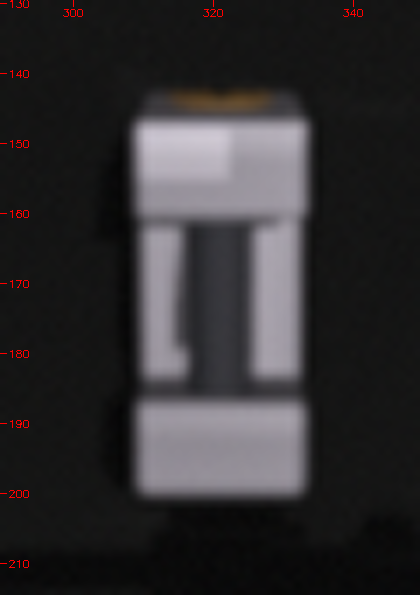

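Run:
```python
from h import *
c=cam("wrist");
T=np.eye(4);T[:3,:3]=R.from_euler("xyz",(3.141,0,1.589)).as_matrix();T[:3,3]=(431.9,-13.6,199.6)
c["cam_to_world"]=T@c["tool_from_camera"]
P=np.array([onz(c,u,v,55)[:2] for u,v in [(309,147),(333.5,147),(333,200),(309,200)]])
print(P.round(1),P.mean(0)); print([np.linalg.norm(P[i]-P[i-1]).round(1) for i in range(4)])
e=P[0]-P[3]+P[1]-P[2];print("lock yaw",np.arctan2(-e[0],e[1]))
plan((432,-5,130),np.pi+.019,8,85)
```

```text
[[418.   24.1]
 [443.5  24.5]
 [444.5 -32.6]
 [418.5 -33. ]] [431.13483826  -4.25135766]
[np.float64(57.1), np.float64(25.5), np.float64(57.1), np.float64(26.0)]
lock yaw 0.013353910382590883
[[1.42,-3.16,1.5,0,0,np.float64(-0.0105),85],[1.45,-3.14,1.5,0,0,np.float64(-0.0105),85],[1.49,-3.12,1.5,0,0,np.float64(-0.0105),85],[1.52,-3.11,1.5,0,0,np.float64(-0.0105),85],[1.55,-3.09,1.5,0,0,np.float64(-0.0105),85],[1.58,-3.08,1.5,0,0,np.float64(-0.0105),85],[1.61,-3.06,1.49,0,0,np.float64(-0.0105),85],[1.65,-3.05,1.5,0,0,np.float64(-0.0105),85]]
end [432.  -5. 130.] -3.123
```

```bash
python3 -m jog '[[1.4,-3.2,1.5,0,0,-0.01,85],[1.5,-3.1,1.5,0,0,-0.01,85],[1.5,-3.1,1.5,0,0,-0.01,85],[1.5,-3.1,1.5,0,0,-0.01,85],[1.6,-3.1,1.5,0,0,-0.01,85],[1.6,-3.1,1.5,0,0,-0.01,85],[1.6,-3.1,1.5,0,0,-0.012,85],[1.6,-3.0,1.5,0,0,-0.012,85]]'; python3 -m jog '[[0,0,0,0,0,0,85],[0,0,0,0,0,0,85]]'
python3 - <<'E'
from h import *
plan((431.7,-4.3,14),np.pi+.017,6,85)
E
```

```text
clock: 11.2
eef_pos: [430.8, -5.6, 129.4]
eef_rot: [-3.141, 0.001, -3.121]
wrist_force: [0.1, -0.7, 0.3]
finger_gap: 79.8
clock: 11.4
eef_pos: [431.8, -4.8, 130.1]
eef_rot: [3.142, 0.001, -3.123]
wrist_force: [0.4, 0.0, 0.1]
finger_gap: 79.8
[[0.0,0.01,1.94,0,0,np.float64(0.0002),85],[0.0,0.01,1.93,0,0,np.float64(0.0002),85],[0.0,0.01,1.94,0,0,np.float64(0.0002),85],[0.0,0.01,1.93,0,0,np.float64(0.0002),85],[0.0,0.0,1.94,0,0,np.float64(0.0002),85],[0.01,0.01,1.93,0,0,np.float64(0.0002),85]]
end [431.7  -4.3  14. ] -3.125
```

```bash
python3 -m jog '[[0,0.05,3,0,0,0,85],[0,0,3,0,0,0,85],[0,0,2.5,0,0,0,85],[0,0,1.8,0,0,0,85],[0,0,1.3,0,0,0,85],[0,0,0,0,0,0,85],[0,0,0,0,0,0,85]]'; python3 -m jog '[[0,0,0,0,0,0,20],[0,0,0,0,0,0,20],[0,0,0,0,0,0,20],[0,0,0,0,0,0,20],[0,0,0,0,0,0,20]]' 30;  python3 -m jog '[[0,0,-1,0,0,0,20],[0,0,-2,0,0,0,20],[0,0,-3,0,0,0,20],[0,0,-4,0,0,0,20],[0,0,-2,0,0,0,20],[0,0,0,0,0,0,20]]'
python3 - <<'E'
from h import *
c=cam("wrist");crop(c,240,130,170,120,4,"w6")
plan((579.8,246.4,130),np.pi-.024,9,20)
E
```

```text
clock: 12.1
eef_pos: [432.4, -3.4, 14.4]
eef_rot: [-3.142, 0.001, -3.121]
wrist_force: [-0.6, -0.5, -0.2]
finger_gap: 79.9
clock: 12.6
eef_pos: [431.9, -3.9, 14.2]
eef_rot: [3.142, 0.001, -3.122]
wrist_force: [-1.0, 1.8, 5.8]
finger_gap: 57.8
clock: 13.2
eef_pos: [432.7, -4.1, 136.4]
eef_rot: [-3.141, 0.005, -3.121]
wrist_force: [0.1, -0.3, -4.7]
finger_gap: 57.5
[[-1.7,2.75,0.05,0,0,np.float64(0.0049),20],[-1.69,2.76,0.05,0,0,np.float64(0.0049),20],[-1.67,2.76,0.05,0,0,np.float64(0.0049),20],[-1.66,2.77,0.05,0,0,np.float64(0.0049),20],[-1.65,2.78,0.05,0,0,np.float64(0.0049),20],[-1.63,2.79,0.05,0,0,np.float64(0.0049),20],[-1.62,2.8,0.04,0,0,np.float64(0.0049),20],[-1.6,2.81,0.05,0,0,np.float64(0.0049),20]]
[[-1.59,2.81,0.04,0,0,np.float64(0.0049),20]]
end [579.8 246.4 130. ] 3.118
```

View pics/w6.png

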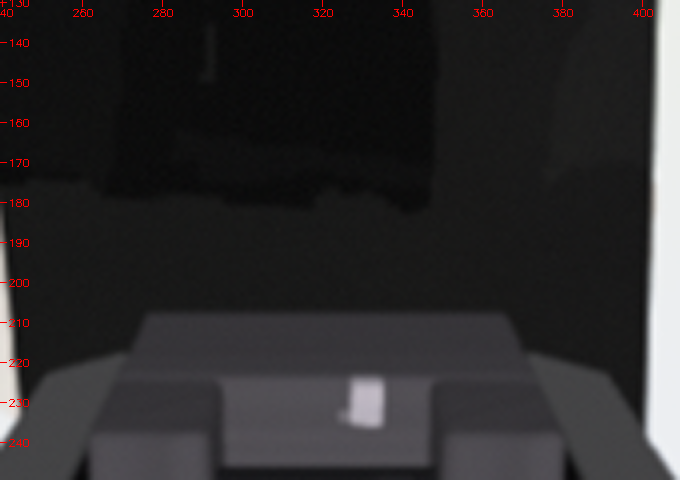

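```bash
python3 -m jog '[[-1.2,2.0,0,0,0,0.005,20],[-1.7,2.8,0,0,0,0.005,20],[-1.9,3.1,0,0,0,0.005,20],[-1.9,3.2,0,0,0,0.005,20],[-1.9,3.2,0,0,0,0.006,20],[-1.9,3.2,0,0,0,0.006,20],[-1.8,3.1,0,0,0,0.006,20],[-1.5,2.6,0,0,0,0.006,20]]'; python3 -m jog '[[-1.0,1.8,0,0,0,0,20],[0,0,0,0,0,0,20],[0,0,0,0,0,0,20]]'
python3 - <<'E'
from h import *
plan((580.2,246.4,90),np.pi-.024,4,20)
c=cam("wrist");crop(c,220,60,200,150,4,"w7")
E
```

```text
clock: 14.05
eef_pos: [569.1, 229.6, 131.0]
eef_rot: [-3.14, -0.003, 3.118]
wrist_force: [0.2, -0.5, -3.6]
finger_gap: 57.7
clock: 14.35
eef_pos: [578.9, 245.7, 131.4]
eef_rot: [-3.14, -0.003, 3.118]
wrist_force: [0.5, -0.7, -3.1]
finger_gap: 57.7
[[-0.03,0.02,1.03,0,0,np.float64(0.0002),20],[-0.03,0.02,1.04,0,0,np.float64(0.0002),20],[-0.04,0.02,1.03,0,0,np.float64(0.0002),20],[-0.03,0.01,1.04,0,0,np.float64(0.0002),20]]
end [580.2 246.4  90. ] 3.118
```

View pics/w7.png

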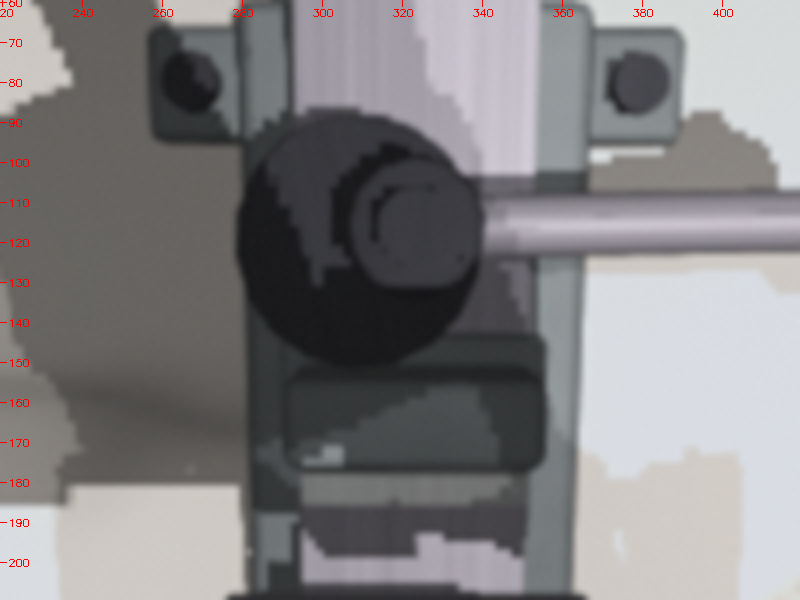

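Run:
```python
from h import *
c=cam("wrist")
print(onz(c,300,186.3,74),onz(c,352,185.3,74), "pivot",onz(c,324.5,115,90))
s=monitor.read_state()["eef_pos"];print(s)
for dz in(-11,41): print(dz,proj(c,s+np.array([-13,0,dz])))
crop(c,260,160,130,110,6,"w7b")
```

```text
[562.7637279  228.30087917  74.        ] [562.93946988 269.1460579   74.        ] pivot [508.99663569 248.55488459  90.        ]
[579.16932157 245.17802288 132.59504147]
-11 [321.63244347 207.16719928]
41 [321.73444822 238.22785551]
```

View pics/w7b.png

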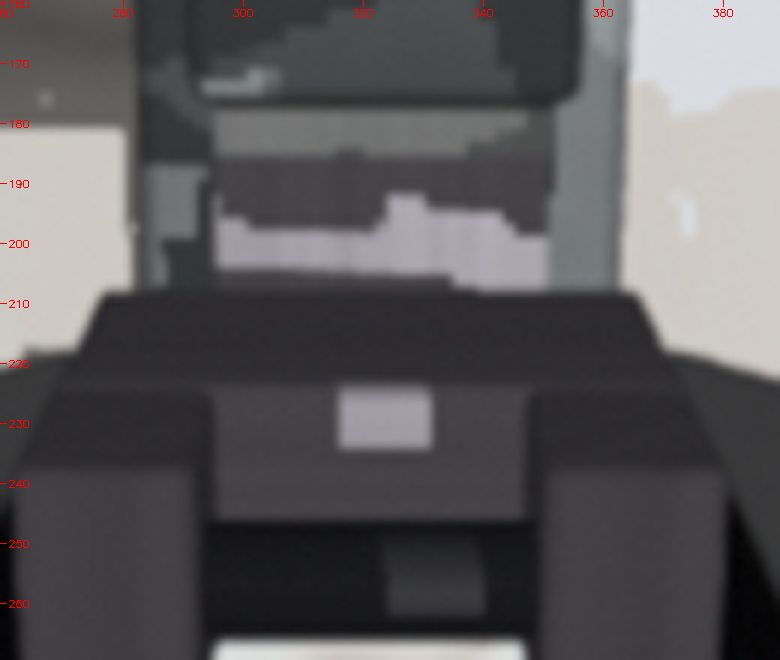

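```bash
python3 -m jog '[[-0.06,0.07,2,0,0,0,20],[0,0,2,0,0,0,20],[0,0,1,0,0,0,20],[0,0,0.5,0,0,0,20],[0,0,0,0,0,0,20],[0,0,0,0,0,0,20]]'
python3 - <<'E'
from h import *
c=cam("wrist");crop(c,260,140,130,110,6,"w8")
c=cam("side");crop(c,265,230,110,120,5,"d8")
E
```

```text
clock: 15.05
eef_pos: [580.8, 246.7, 79.7]
eef_rot: [3.141, 0.001, 3.118]
wrist_force: [-1.0, -0.4, -2.9]
finger_gap: 57.6
```

View pics/w8.png

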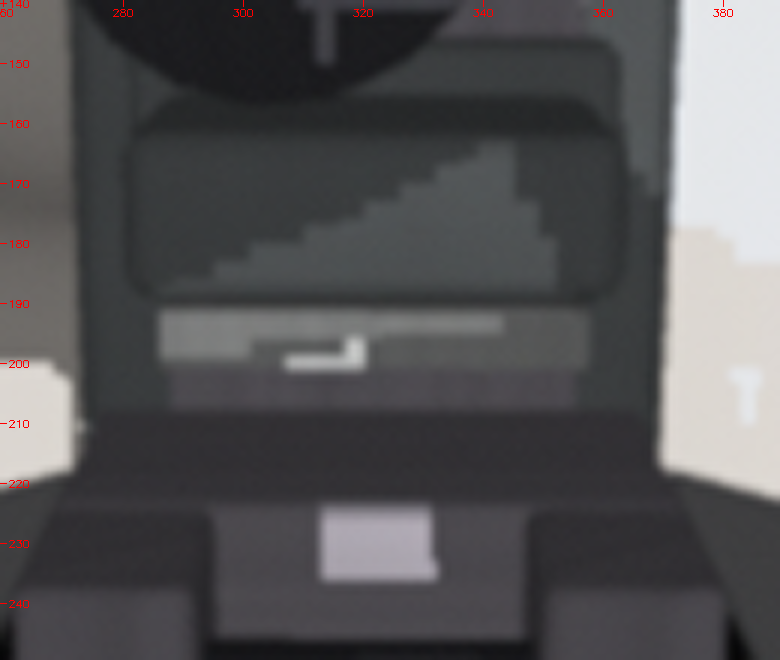

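View pics/d8.png

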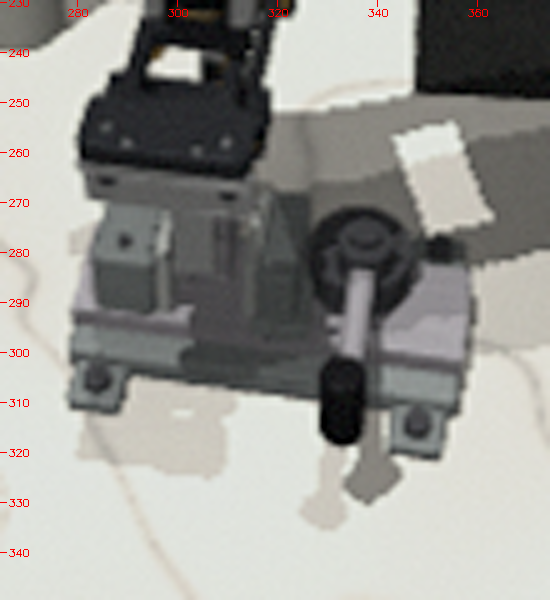

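Run:
```python
from h import *
c=cam("wrist");s=monitor.read_state();print(s["eef_pos"])
print(onz(c,322,201,74),onz(c,322,208,68.5))
```

```text
[580.68049987 246.7878565   79.53650361]
[562.55106812 247.01738984  74.        ] [568.74042066 246.89345799  68.5       ]
```

```bash
python3 -m jog '[[0.13,-0.03,1,0,0,0,20],[0,0,1,0,0,0,20],[0,0,1,0,0,0,20],[0,0,0.3,0,0,0,20],[0,0,0,0,0,0,20],[0,0,0,0,0,0,20]]'
```

```text
clock: 15.8
eef_pos: [579.3, 246.5, 45.9]
eef_rot: [3.141, 0.0, 3.118]
wrist_force: [1.0, 0.1, -3.9]
finger_gap: 57.7
```

```bash
python3 -m jog '[[0,0,0.2,0,0,0,20],[0,0,0.1,0,0,0,20],[0,0,0,0,0,0,20],[0,0,0,0,0,0,20]]'
```

```text
clock: 16.2
eef_pos: [579.1, 246.4, 42.9]
eef_rot: [3.142, 0.0, 3.118]
wrist_force: [0.8, -1.1, -4.7]
finger_gap: 57.6
```

```bash
python3 -m jog '[[0,0,0.1,0,0,0,20],[0,0,0,0,0,0,20]]';  python3 -m jog '[[0,0,0.05,0,0,0,20],[0,0,0,0,0,0,20]]'
```

```text
clock: 16.4
eef_pos: [579.0, 246.4, 41.7]
eef_rot: [-3.142, -0.0, 3.118]
wrist_force: [0.2, 0.4, -4.9]
finger_gap: 57.5
clock: 16.6
eef_pos: [579.1, 246.4, 41.3]
eef_rot: [3.142, 0.0, 3.118]
wrist_force: [-0.6, -0.3, -3.1]
finger_gap: 57.9
```

```bash
python3 -m jog '[[0,0,0.05,0,0,0,20],[0,0,0,0,0,0,20]]'
```

```text
clock: 16.8
eef_pos: [579.1, 246.4, 41.3]
eef_rot: [3.142, 0.0, 3.118]
wrist_force: [-3.5, -0.9, 4.5]
finger_gap: 57.9
```

```bash
python3 -m jog '[[0,0,0,0,0,0,80],[0,0,0,0,0,0,80],[0,0,0,0,0,0,80],[0,0,0,0,0,0,80]]'; python3 -m jog '[[0,0,-2,0,0,0,80],[0,0,-3,0,0,0,80],[0,0,-4,0,0,0,80],[0,0,-4,0,0,0,80],[0,0,-3,0,0,0,80],[0,0,0,0,0,0,35],[0,0,0,0,0,0,35]]'
python3 - <<'E'
from h import *
c=cam("wrist");cv2.imwrite("pics/w9.png",c["color"])
c=cam("side");crop(c,265,230,110,120,5,"d9")
E
```

```text
clock: 17.2
eef_pos: [579.1, 246.5, 40.7]
eef_rot: [3.142, 0.0, 3.118]
wrist_force: [-0.2, -0.5, 0.1]
finger_gap: 75.2
clock: 17.9
eef_pos: [579.1, 246.4, 200.7]
eef_rot: [3.141, 0.0, 3.118]
wrist_force: [0.3, -0.3, -0.7]
finger_gap: 62.6
```

View pics/w9.png

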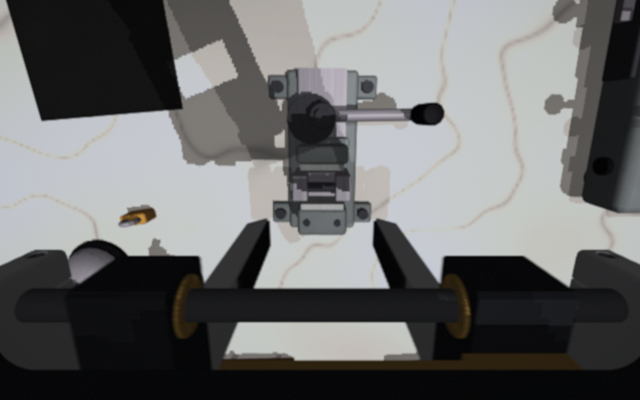

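View pics/d9.png

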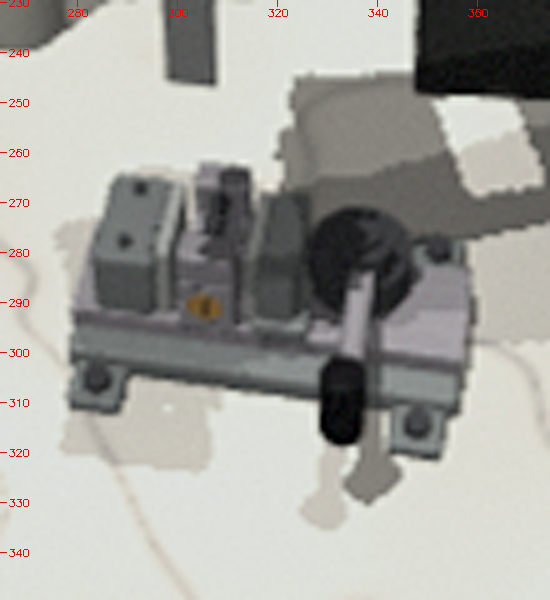

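Run:
```python
from h import *
c=cam("wrist")
plan((510.3,343.3,170),1.56,12,35,per=6)
d=cam("side"); print(onz(c,430,113,108), tri(c,(430,113),d,(333,302.5)))
```

```text
[[0.59,0.79,0.24,0,0,np.float64(0.1298),35],[0.69,0.71,0.24,0,0,np.float64(0.1298),35],[0.77,0.62,0.24,0,0,np.float64(0.1298),35],[0.85,0.51,0.24,0,0,np.float64(0.1298),35],[0.91,0.4,0.24,0,0,np.float64(0.1298),35],[0.95,0.28,0.24,0,0,np.float64(0.1298),35]]
[[0.98,0.15,0.25,0,0,np.float64(0.1298),35],[0.99,0.03,0.24,0,0,np.float64(0.1298),35],[0.98,-0.1,0.25,0,0,np.float64(0.1298),35],[0.96,-0.23,0.24,0,0,np.float64(0.1298),35],[0.92,-0.35,0.25,0,0,np.float64(0.1298),35],[0.87,-0.47,0.24,0,0,np.float64(0.1298),35]]
end [510.3 343.3 170. ] 1.56
[508.90025229 339.2649725  108.        ] (array([509.47545742, 340.21765882, 105.30886678]), np.float64(1.1667387140591876))
```

```bash
python3 -m jog '[[0.6,0.8,0.2,0,0,0.13,42],[0.7,0.7,0.2,0,0,0.13,42],[0.8,0.6,0.2,0,0,0.13,42],[0.9,0.5,0.2,0,0,0.13,42],[0.9,0.4,0.2,0,0,0.13,42],[0.9,0.3,0.2,0,0,0.13,42]]';python3 -m jog '[[1.0,0.2,0.2,0,0,0.13,42],[1.0,0,0.2,0,0,0.13,42],[1.0,-0.1,0.2,0,0,0.13,42],[0.9,-0.2,0.2,0,0,0.13,42],[0.9,-0.4,0.2,0,0,0.13,42],[0.8,-0.5,0.2,0,0,0.13,42],[0,0,0,0,0,0,42],[0,0,0,0,0,0,42]]'
python3 - <<'E'
from h import *
c=cam("wrist");crop(c,230,130,180,150,4,"w10")
plan((510.3,343.3,120),1.56,3,42); print(proj(c,(510.3,343.3,108)))
E
```

```text
clock: 18.7
eef_pos: [543.9, 295.0, 187.7]
eef_rot: [-3.14, -0.001, 2.332]
wrist_force: [0.3, -0.1, -0.3]
finger_gap: 39.3
clock: 19.5
eef_pos: [510.1, 342.2, 176.3]
eef_rot: [-3.141, 0.001, 1.562]
wrist_force: [0.4, -0.2, -0.3]
finger_gap: 39.5
[[0.04,0.0,1.88,0,0,np.float64(0.0005),42],[0.04,0.0,1.88,0,0,np.float64(0.0005),42],[0.04,0.01,1.88,0,0,np.float64(0.0005),42]]
end [510.3 343.3 120. ] 1.56
[320.82686119 200.60821985]
```

View pics/w10.png

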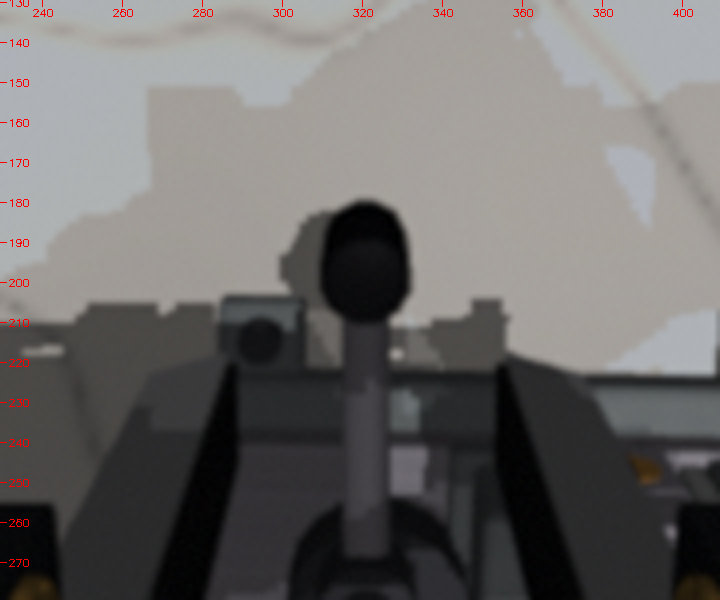

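```bash
python3 -m jog '[[0.1,0,3,0,0,0,42],[0,0,2,0,0,0,42],[0,0,2,0,0,0,42],[0,0,1.7,0,0,0,42],[0,0,1,0,0,0,42],[0,0,0,0,0,0,42],[0,0,0,0,0,0,42]]' 40;  python3 -m jog '[[0,0,0,0,0,0,26],[0,0,0,0,0,0,26],[0,0,0,0,0,0,26]]' 40
```

```text
clock: 20.25
eef_pos: [510.5, 343.4, 80.4]
eef_rot: [3.141, -0.0, 1.558]
wrist_force: [-0.1, 0.3, 0.8]
finger_gap: 39.5
clock: 20.55
eef_pos: [510.2, 343.5, 80.3]
eef_rot: [3.141, -0.0, 1.558]
wrist_force: [0.2, 0.3, -0.6]
finger_gap: 24.8
```

```bash
python3 -m jog '[[-0.03,-0.76,0,0,0,-0.08,26],[-0.03,-0.76,0,0,0,-0.08,26],[-0.03,-0.76,0,0,0,-0.08,26],[-0.03,-0.76,0,0,0,-0.08,26]]'; python3 -m jog '[[-0.03,-0.76,0,0,0,-0.08,26],[-0.03,-0.76,0,0,0,-0.08,26],[-0.03,-0.76,0,0,0,-0.08,26],[-0.03,-0.76,0,0,0,-0.08,26]]'
cat >> h.py <<'E'
def lev():
    s=monitor.read_state();p=s["eef_pos"]-np.array([509.3,248.3,0]);y=s["eef_rot"][2];f=s["wrist_force"]
    ph=np.arctan2(p[1],p[0]);print("r",np.hypot(p[0],p[1]).round(1),"theta_tool",(ph+2*0-1.297).round(3),"yaw-phi",(y-ph).round(3),"Ft CCW",(-np.sin(ph)*f[0]+np.cos(ph)*f[1]).round(1),"Fr",(np.cos(ph)*f[0]+np.sin(ph)*f[1]).round(1),"Fz",f[2].round(1),"gap",round(s["finger_gap"],1))
E
python3 -c "
from h import *
lev()
c=cam('wrist');cv2.imwrite('pics/w11.png',c['color'])"
```

```text
clock: 20.95
eef_pos: [480.6, 339.0, 80.2]
eef_rot: [3.14, 0.0, 1.881]
wrist_force: [5.4, -1.1, -1.0]
finger_gap: 24.7
clock: 21.35
eef_pos: [453.6, 325.4, 80.2]
eef_rot: [3.139, 0.001, 2.201]
wrist_force: [6.0, 0.4, -2.2]
finger_gap: 24.6
r 95.1 theta_tool 0.899 yaw-phi 0.005 Ft CCW -5.1 Fr -3.2 Fz -2.2 gap 24.6
```

View pics/w11.png

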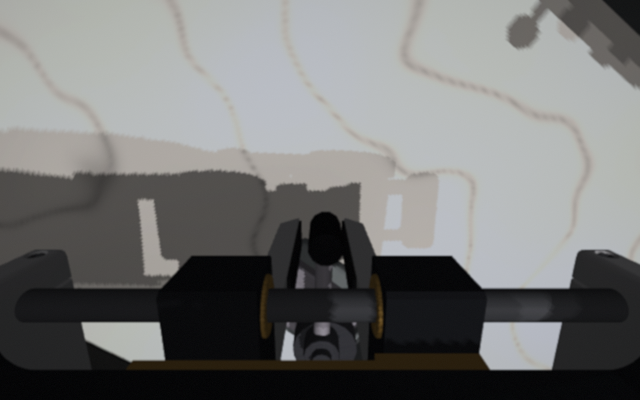

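```bash
python3 -m jog '[[-0.03,-0.76,0,0,0,-0.08,26],[-0.02,-0.57,0,0,0,-0.06,26],[-0.02,-0.57,0,0,0,-0.06,26],[0,0,0,0,0,0,26]]'; python3 -c "
from h import *
lev()"; python3 -m jog '[[-0.01,-0.38,0,0,0,-0.04,26],[-0.01,-0.28,0,0,0,-0.03,26],[0,0,0,0,0,0,26]]';python3 -c "
from h import *
lev()"
```

```text
clock: 21.8
eef_pos: [439.1, 312.7, 80.2]
eef_rot: [3.141, 0.0, 2.397]
wrist_force: [-0.2, -0.1, -0.4]
finger_gap: 24.6
r 95.3 theta_tool 1.103 yaw-phi -0.002 Ft CCW 0.2 Fr 0.1 Fz -0.4 gap 24.6
clock: 22.1
eef_pos: [435.0, 308.0, 80.1]
eef_rot: [3.141, 0.0, 2.466]
wrist_force: [1.4, 1.8, 1.0]
finger_gap: 24.5
r 95.3 theta_tool 1.168 yaw-phi 0.001 Ft CCW -2.2 Fr 0.0 Fz 1.0 gap 24.5
```

```bash
for i in 1 2; do python3 -m jog '[[0,-0.19,0,0,0,-0.02,26],[0,-0.19,0,0,0,-0.02,26]]' >/dev/null;python3 -c "
from h import *
lev()"; done
```

```text
r 95.2 theta_tool 1.207 yaw-phi 0.004 Ft CCW -4.6 Fr -1.6 Fz 2.2 gap 24.3
r 95.1 theta_tool 1.241 yaw-phi 0.011 Ft CCW -16.0 Fr -4.1 Fz -3.7 gap 24.2
```

```bash
python3 -m jog '[[0,0,0,0,0,0,26]]';python3 -c "
from h import *
lev()
c=cam('wrist');crop(c,260,180,130,150,4,'w12')
c=cam('side');crop(c,265,200,130,140,5,'d12')"
```

```text
clock: 22.6
eef_pos: [430.9, 302.2, 80.1]
eef_rot: [3.139, 0.001, 2.549]
wrist_force: [8.7, 7.9, -2.7]
finger_gap: 24.8
r 95.1 theta_tool 1.242 yaw-phi 0.01 Ft CCW -11.5 Fr -2.6 Fz -2.7 gap 24.8
```

View pics/d12.png

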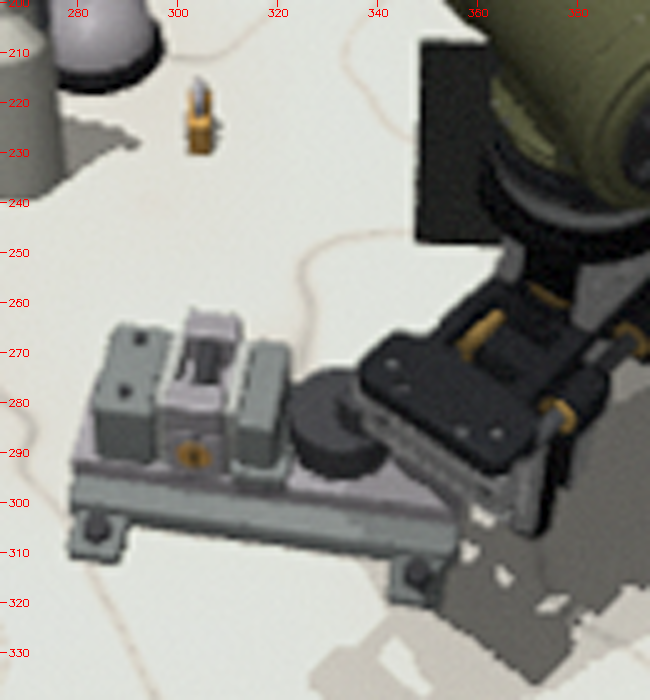

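```bash
python3 -m jog '[[0,0,0,0,0,0,42],[0,0,0,0,0,0,42],[0,0,0,0,0,0,42]]';python3 -c "
from h import *
lev()"; python3 -m jog '[[0,0,-2,0,0,0,42],[0,0,-3,0,0,0,42],[0,0,-4,0,0,0,42],[0,0,-4,0,0,0,42],[0,0,-2,0,0,0,42],[0,0,0,0,0,0,42],[0,0,0,0,0,0,42]]'; python3 -c "
from h import *
c=cam('wrist');cv2.imwrite('pics/w13.png',c['color'])
c=cam('side');crop(c,265,230,140,110,5,'d13')
cv2.imwrite('pics/s13.png',cam('scene')['color'])"
```

```text
clock: 23.0
eef_pos: [429.5, 301.2, 79.4]
eef_rot: [-3.14, -0.001, 2.548]
wrist_force: [-0.4, 1.1, -0.4]
finger_gap: 38.9
r 95.7 theta_tool 1.259 yaw-phi -0.008 Ft CCW -0.6 Fr 0.9 Fz -0.4 gap 38.9
clock: 23.7
eef_pos: [429.7, 301.3, 228.8]
eef_rot: [-3.14, -0.001, 2.548]
wrist_force: [0.7, 0.2, 0.1]
finger_gap: 39.3
```

View pics/d13.png

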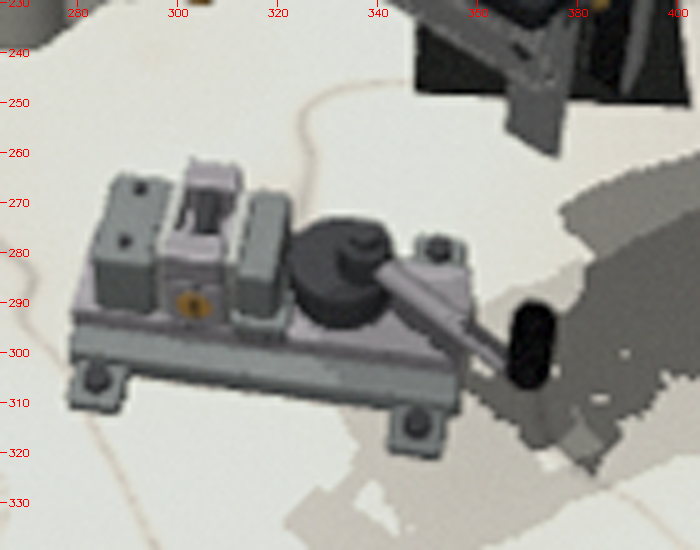

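View pics/w13.png

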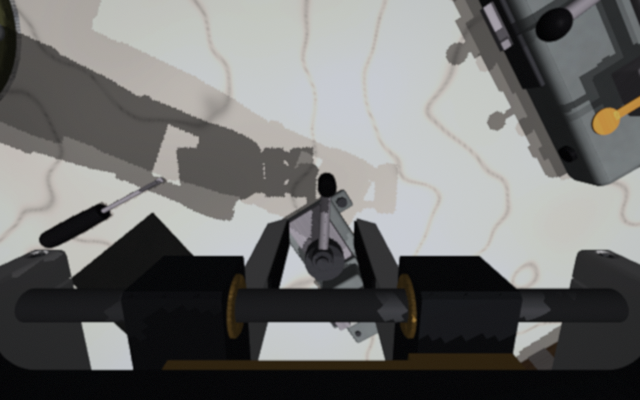

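View pics/s13.png

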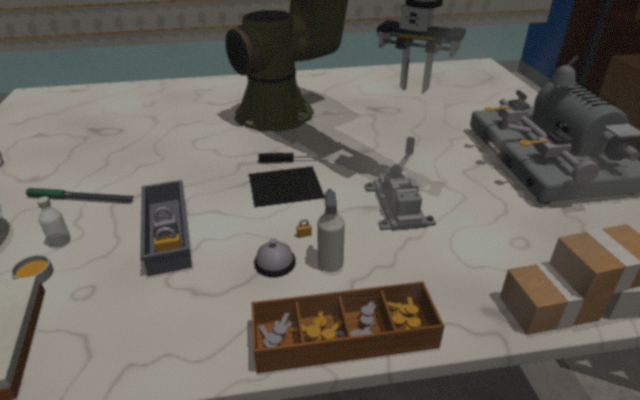

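Run:
```python
from h import *
c=cam("wrist");d=cam("side")
crop(c,290,150,80,60,8,"w14")
im=c["color"][150:215,300:350].max(2); m=(im<45).astype(np.uint8); n,l,st,ce=cv2.connectedComponentsWithStats(m)
print([(st[i].tolist(),ce[i].round(1)) for i in range(1,n) if st[i][4]>60])
for t in (1.18,1.2,1.22,1.25):
    ph=t+1.297;K=np.array([509.3+95*np.cos(ph),248.3+95*np.sin(ph)]);print(t,K.round(1),proj(c,[*K,108]),proj(d,[*K,108]),proj(d,[*K,66]))
```

```text
[([19, 24, 17, 24, 347], array([27. , 35.6]))]
1.18 [434.5 306.9] [329.14247584 188.65501762] [370.58372849 292.50344496] [368.95426408 304.37269499]
1.2 [433.4 305.4] [327.23374326 188.54136662] [371.1627017  291.98005369] [369.51610427 303.85232321]
1.22 [432.2 303.9] [325.32264084 188.46492119] [371.72607008 291.44760298] [370.06293457 303.32289711]
1.25 [430.6 301.5] [322.45358859 188.42010187] [372.54141262 290.63256728] [370.85459632 302.51239946]
```

View pics/w14.png

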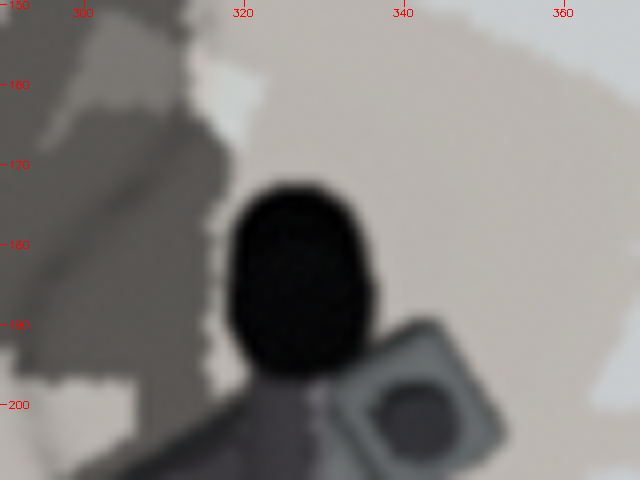

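```bash
python3 -m jog '[[0,0.1,3,0,0,0,42],[0,0,4,0,0,0,42],[0,0,4,0,0,0,42],[0,0,2.5,0,0,0,42],[0,0,1.3,0,0,0,42],[0,0,0,0,0,0,42],[0,0,0,0,0,0,42]]' 40;  python3 -m jog '[[0,0,0,0,0,0,26],[0,0,0,0,0,0,26],[0,0,0,0,0,0,26]]' 40; python3 -c "
from h import *
lev()"
```

```text
clock: 24.65
eef_pos: [431.1, 302.7, 82.7]
eef_rot: [3.141, 0.0, 2.548]
wrist_force: [1.1, -0.5, -0.1]
finger_gap: 39.5
clock: 24.95
eef_pos: [431.6, 303.4, 82.9]
eef_rot: [3.138, 0.001, 2.548]
wrist_force: [4.5, 7.7, -1.3]
finger_gap: 24.7
r 95.3 theta_tool 1.228 yaw-phi 0.023 Ft CCW -8.9 Fr 0.8 Fz -1.3 gap 24.7
```

```bash
python3 -m jog '[[0,0,0,0,0,0,42],[0,0,0,0,0,0,42],[0,0,0,0,0,0,42],[0,0,-2,0,0,0,42],[0,0,-4,0,0,0,42],[0,0,-4,0,0,0,42],[0,0,-4,0,0,0,42],[0,0,0,0,0,0,42]]'; python3 -c "
from h import *
c=cam('side');crop(c,265,140,140,200,3,'d15');crop(c,265,230,140,110,5,'d15b')
a=cv2.imread('pics/side0.png').astype(int);print([abs(a[y:Y,x:X]-c['color'][y:Y,x:X]).mean().round(2) for x,y,X,Y in [(250,185,315,245),(295,148,345,168)]])
print(monitor.read_state()['eef_pos'])"
```

```text
clock: 25.75
eef_pos: [432.1, 303.2, 227.0]
eef_rot: [3.134, 0.004, 2.548]
wrist_force: [0.2, 0.2, -0.5]
finger_gap: 39.3
[np.float64(27.79), np.float64(17.72)]
[431.29387265 302.76441473 223.9402116 ]
```

View pics/d15b.png

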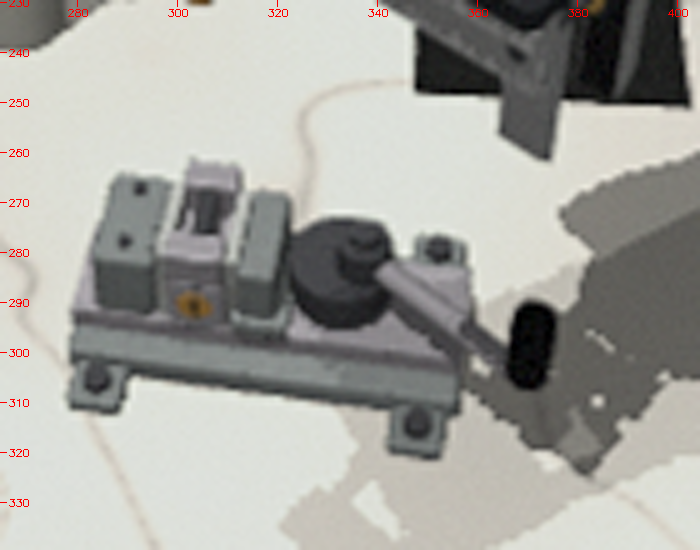

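View pics/d15.png

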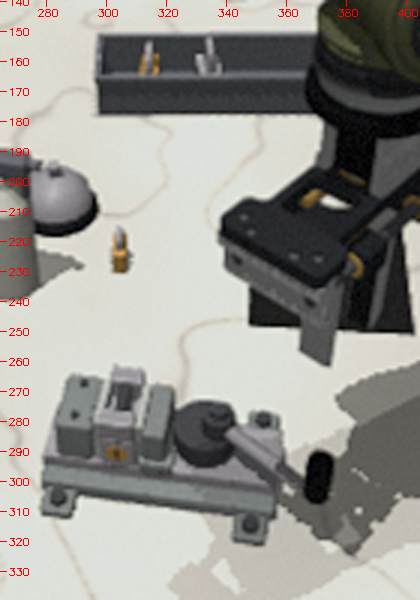

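All is in place: the padlock is between the jaws at (303,275), the lever knob is unchanged at (371,298), the two arch padlocks stand in the bin, and the bystanders haven't moved. Handing in.

```bash
python3 -c "
from cell import order
print(order.sign_off())"
```

```text
the job is handed in; nothing more can be done
None
```

The shutter padlock is clamped in the vise, pin up, and I handed the job in at about 26 s of the 72 s allowed. I lifted it by its faces from the bin, stood it on the mat and let go. I then took it by its ends, stood it on the vise bed, let go, and swung the lever round.

**Clamp:**
- The push at the knob reached 16 N for a moment, above the 6–10 N you gave, and was 11.5 N while holding.
- When I took the knob again it met about 9 N straight away, so the lever had not sprung back.
- The lever ended at about 1.20–1.22 rad.

**Last pictures:**
- The padlock stands upright between the jaws, and the robot is clear of everything.
- The brass and plate padlocks still stand in the bin.
- The bell, spray bottle and small padlock look undisturbed. I judged this by eye: the automatic picture comparison with the start came out large and settled nothing, probably because of changed lighting and shadows.

**Disagreement:** The pictures put the knob at about 1.20 rad, while the tool position put it at about 1.22 rad. That is within the camera error.

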